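# Refit the release lever of a printer with its pivot pin

## Task

Refit the printer's release lever: lift its handle end over the lip of the lower bin and draw it out endwise, then lay it in the slot of the printer's front panel with its eye between the two ears of the clevis, handle sticking out at the front. Line up the holes, then take the pivot pin from the tool stand and push it down through ear, eye and ear until its flange sits on the upper ear. Leave the two screwdrivers, the solder spool and the bottle where they are.

Things in the scene. Friction and masses are not known exactly. Their poses are not given: they have to be found in the camera images.
- printer: desktop printer without its cover: open black tray 230 deep (x), 200 wide (y), fixed to the table. Origin: foot of the front panel's outer face (robot's side), in its middle; x points into the printer, z up. Side and rear walls 60 high; steel side frames at y +-86, x 73 to 223, up to z 108; roller and beam at x over 150, up to z 104; motor at x 41 to 83, y 39 to 81, up to z 63
- panel_slot (a point): middle of the sill of the slot in the black front panel, at 3, 0, 70 from the printer's origin. The panel is 6 thick (x 0 to 6) and 92 high; the slot is open-topped, 44 wide (y -22 to 22), its sill at z 70, level with the lower ear
- clevis_hole (a point): centre of the hole in the clevis's upper ear, at its top face: 85, 0, 96 from the printer's origin, axes as the printer's. Clevis: two level steel ears 40 x 40 x 6 about the hole, lower ear z 64 to 70, upper ear z 90 to 96 (gap 20), open to the front and sides, closed by a web behind (x 105). Both ears have an upright 12 mm hole on the same axis; free below the lower ear down to z 12
- bins: two grey storage bins, one on the other, fixed to the table, 138 wide (y), 200 deep (x). Origin: on the table, middle of the outer face of the lower bin's front lip; x points into the bin, z up. Lower bin: floor top at z 4, inner width 130, side walls 20 high up to x 30, then 54 high to x 58
- bin_lip (a point): middle of the top edge of the lower bin's lip: 2, 0, 20 from the bins' origin; the lip is 4 thick
- upper_bin (a point): middle of the lower front edge of the upper bin: 58, 0, 85 from the bins' origin. The upper bin covers the lower one from here back (underside at z 85; its front reaches up to z 120, its sides to z 150)
- lever: release lever, 161 long, 0.16 kg (+-30 %), lying on the lower bin's floor, handle just behind the lip, eye at the back. Origin: on the underside at mid-length; x points from handle to eye, z up. Black handle block x -75 to -17, 20 wide, 28 high; steel arm 18 wide, 10 high; round steel eye 32 in diameter, 14 high, with an upright 12 mm hole at x 70. One flat underside (z 0)
- lever_eye (a point): centre of the eye's hole at the underside: 70, 0, 0 from the lever's origin
- lever_handle (a point): foot of the handle's end face: -75, 0, 0 from the lever's origin
- stand: wooden tool stand, 190 long (x) x 50 wide (y) x 60 high, fixed to the table; origin at the centre of its underside. Three upright 12 mm holes right through, at x -62, 0 and 62, y 0, holding the pin and the two screwdrivers in any order
- pin: steel pivot pin, 83 long, 0.06 kg, standing loosely upright in one hole of the stand. Origin: underside of its flange, on the axis; z points up to the knob. Shank 10 mm in diameter from z -55 to 0, tapering over its last 9 to a 4 mm point; flange 28 in diameter, z 0 to 4; round grooved knob 22 in diameter, z 4 to 28
- pin_tip (a point): point of the pin, 55 below the flange's underside
- driver1: stubby screwdriver standing in the stand, black waisted handle 27 in diameter, 60 high above the stand; origin where the handle meets the stand's top
- driver2: stubby screwdriver, the same with a grey handle
- spool: spool of solder, 54 in diameter, 44 high, standing on the table near the bins; origin at the centre of its underside
- bottle: small brown glass bottle, 48 in diameter, 105 high, standing on the table near the printer; origin at the centre of its underside

How it is judged:
On the way, in this order (a step that is already met when the one before it is completed fails the run):
1. the lever's handle end is lifted over the bin's lip while its eye is still in the bin (z of lever_handle in the frame of bins above 0.02 m and x of lever_handle in the frame of bins below 0 m and x of lever_eye in the frame of bins above 0.05 m), for 0.05 s.
2. the eye stands between the two ears with its hole lined up with theirs within 4 mm (horizontal distance between lever_eye and clevis_hole below 0.004 m and z of lever_eye in the frame of printer between 0.067 and 0.08 m), for 0.2 s.
At the end, for the whole second after the job is handed in: Lever in the slot, its eye between the ears (hole within 4 mm of theirs), handle out in front; pin through ears and eye, flange within 3 mm of the upper ear; all let go and at rest; screwdrivers, spool and bottle upright, within 20 mm of where they were (all of step 2 and z of lever_handle in the frame of printer between 0.062 and 0.08 m and y of lever_handle in the frame of printer between -0.035 and 0.035 m and x of lever_handle in the frame of printer below -0.04 m and horizontal distance between pin and clevis_hole below 0.004 m and horizontal distance between pin_tip and clevis_hole below 0.006 m and z of pin in the frame of clevis_hole between -0.003 and 0.003 m and z of pin_tip in the frame of clevis_hole below -0.05 m and linear speed of each of lever, pin below 0.02 m/s and angle between each of driver1, driver2, spool, bottle's own z axis and vertical below 0.2 rad); the robot touches nothing.
It fails at once if a screwdriver, the spool or the bottle is moved by more than 20 mm (distance of any of driver1, driver2, spool, bottle from where it was at the start of the episode above 0.02 m).
It also fails if it takes over 72 s, if anything falls off the work surface, if the arm or the gripper's body presses on something with over 40 N, if the wrist force passes 120 N, or if a joint passes its speed limit or range.

## Robot

A 6-joint arm with a two-finger parallel gripper is mounted at the origin on the work surface. World frame = base frame: x ahead of the robot, y to its left, z up, the work surface at z = 0. Lengths are in m, angles in rad, forces in N, time in s.
With the tool pointing down it reaches from about 0.35 to 1 m from the base axis. Payload 7.1 kg.
Tool frame: the origin (TCP) lies between the finger pads; the fingertips stand 22 mm ahead of it and the grasp point (between the pads) lies 3 mm ahead of it; z points along the fingers, y is the line along which they close (so a half turn about z gives the same grasp; the last joint's range is limited). The gripper opens to 85 mm and grips with 20 to 120 N. Pads are 22 mm wide; open, the fingers measure 114 mm over their backs; the gripper's body (76 mm by 85 mm) begins 54 mm behind the grasp point. The pads swing forward as they close: fully open they stand 13 mm farther back than shut.
Start: joints at [1.182, 0.423, 1.63, -0, 1.089, -0.019], TCP at [0.226, 0.583, 0.253] pointing down, gripper open.
Joint ranges: [-3, 3], [-0.9, 2.11], [0.09, 2.58], [-1.31, 4.45], [0.11, 2.69], [-2.54, 2.54]. Speed limits (rad/s): [2.39, 2.39, 3.01, 3.14, 3.14, 3.14].

## Interface

Orientations are given as a rotation vector (axis times angle).
In Python, from rig import manip gives the robot as it stands. The module is installed in compiled form; this text tells all that it offers. Calls block until the motion is done:
- manip.move_to(position, orientation): joint-space move of the TCP to a pose.
- manip.servo_line(position, orientation=None, rate=0.15): straight line of the TCP; orientation=None keeps the orientation; rate is the mean speed in m/s.
- manip.set_joints(angles): joint-space move.
- manip.command_gripper(opening, f_grip=None): finger opening in m; f_grip is the grip in N (None keeps the last); returns when the fingers have stopped.
- manip.hold(seconds).
- manip.solve_ik(position, orientation): joint angles nearest the present ones, or None.
- manip.camera(name): name is "scene" or "top"; returns a dict with "image" (420x560x3 uint8, red, green, blue), "fx", "fy", "cx", "cy" (pixels), "k1" (the pictures are not rectified: a ray, as slopes to the right and down, at radius r is drawn at 1 + k1 r^2 times it, then the intrinsics apply), "cam_to_world" (4x4, takes a point from camera to world coordinates). Camera axes: x right, y down, z forward; pixel columns grow to the right and rows downward; lengths in m; the calibration is good to about 2 mm. A picture is of the moment at which its call begins. There is no depth.
A pose or a line that the arm cannot do raises manip.IKError and nothing moves.
- manip.sign_off(): hands the job in; it is judged then, once.
Readings, each from a call of its own:
- manip.get_time(): time.
- manip.get_joint_positions(): joint angles.
- manip.get_joint_vel(): joint speeds.
- manip.get_tau(): joint torques, N m.
- manip.get_position(): TCP position.
- manip.get_ee_rot(): TCP orientation.
- manip.get_contact_force(): force on the tool from outside, world axes, zero at the start.
- manip.get_torque(): the same for the moment, N m.
- manip.get_width(): finger opening in m.
- manip.get_grip_force(): force on a finger pad.
Only numpy, scipy, OpenCV 4.12 (cv2) and the standard library are available. Lean on these libraries where they do the work, as an engineer would, in place of code of your own. Each camera call takes 0.05 s, during which the arm holds its last target. There are 200 camera calls.

## Working session

There is one attempt and no reset: what is moved stays moved. The work goes in short steps, each a Python script; the robot and the scene stay as the last script left them, time stands still between calls to the robot, and variables do not carry over. Pictures are saved under pics/ and viewed, at most 11 in all, crops included, and the job is handed in when it is done.

```bash
mkdir -p pics
cat > h.py <<'E'
import numpy as np, cv2
from rig import manip
def shot(n,f):
    c=manip.camera(n); cv2.imwrite(f'pics/{f}.png',c['image'][:,:,::-1]); np.savez(f'pics/{f}.npz',**{k:np.array(v) for k,v in c.items()}); return c
E
python3 - <<'E'
from h import *
for n in('scene','top'):
    c=shot(n,n); print(n,c['fx'],c['fy'],c['cx'],c['cy'],c['k1']);print(np.round(c['cam_to_world'],4))
print(manip.get_time(),manip.get_ee_rot(),manip.get_width())
E
```

```text
scene 380.08306060599153 380.08306060599153 278.4738566919546 216.44570465928163 -0.001025556530479492
[[-0.4239  0.6574 -0.623   1.133 ]
 [ 0.9057  0.3054 -0.294   0.2471]
 [-0.0031 -0.6888 -0.7249  0.7174]
 [ 0.      0.      0.      1.    ]]
top 449.6953384335078 449.6953384335078 283.8447932229836 207.4898335967419 0.016067531441252628
[[ 0.0192 -0.987   0.1596  0.4373]
 [-0.9998 -0.0178  0.0102  0.0104]
 [-0.0073 -0.1597 -0.9871  1.2121]
 [ 0.      0.      0.      1.    ]]
0.1 [-5.77499244e-01 -3.08778441e+00  2.13703647e-03] 0.08508953901882339
```

View pics/scene.png

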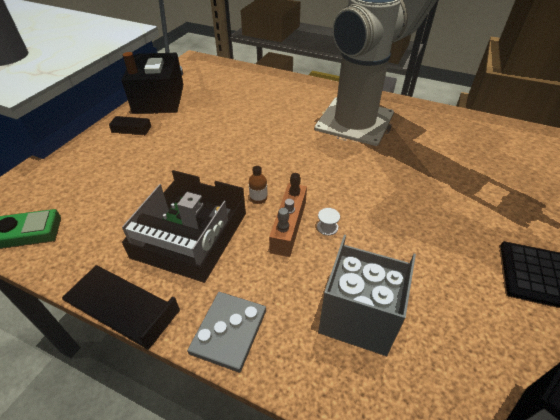

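View pics/top.png

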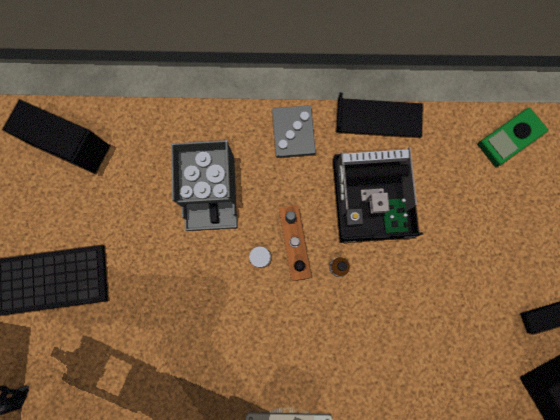

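Run:
```python
import cv2,numpy as np
a=cv2.imread('pics/top.png')
def c(x,y,w,h,s): 
    return cv2.resize(a[y:y+h,x:x+w],None,fx=s,fy=s,interpolation=cv2.INTER_CUBIC)
A=c(168,138,76,100,5.0); B=c(330,145,84,100,5.0)
m=np.hstack([A,B]); m=np.clip(255*(m/255.)**.6,0,255).astype('uint8')
print(m.shape); cv2.imwrite('pics/c1.png',m)
a=cv2.imread('pics/scene.png')
m=np.hstack([c(115,160,140,120,5)]); m=np.clip(255*(m/255.)**.6,0,255).astype('uint8')
cv2.imwrite('pics/c2.png',m)
```

```text
(500, 800, 3)
```

View pics/c1.png

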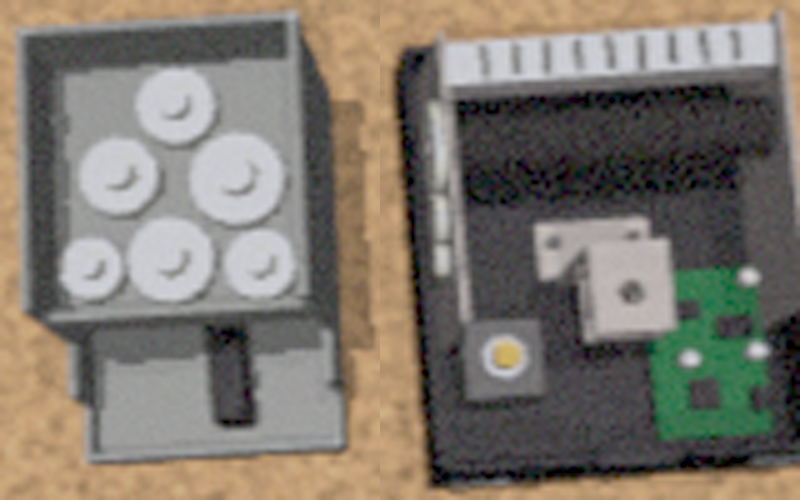

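View pics/c2.png

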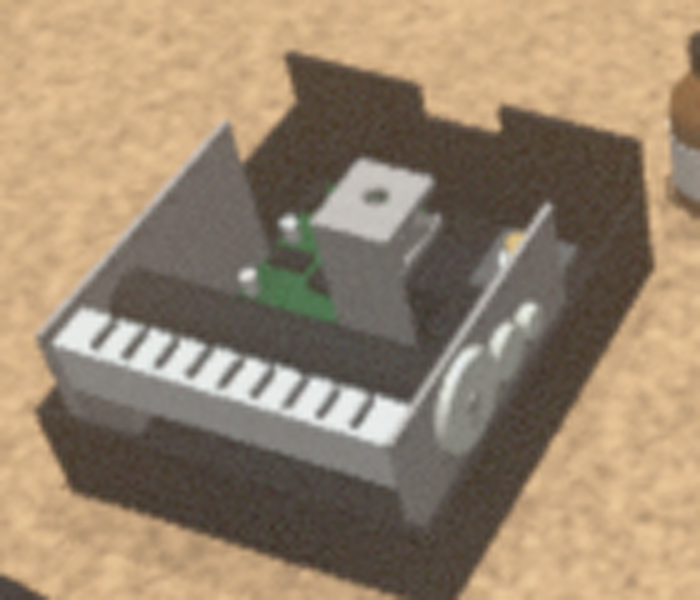

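```bash
cat >> h.py <<'E'
def ray(c,uv):
    x=(np.array(uv,float)-[c['cx'],c['cy']])/[c['fx'],c['fy']]; k=float(c['k1']); u=x.copy()
    for _ in range(10): u=x/(1+k*(u@u))
    T=np.array(c['cam_to_world']); d=T[:3,:3]@[u[0],u[1],1]; return T[:3,3],d/np.linalg.norm(d)
def plane(c,uv,z):
    o,d=ray(c,uv); return o+d*(z-o[2])/d[2]
def tri(c1,p1,c2,p2):
    (a,d),(b,e)=ray(c1,p1),ray(c2,p2)
    s=np.linalg.lstsq(np.c_[d,-e],b-a,rcond=None)[0]; p,q=a+s[0]*d,b+s[1]*e
    return (p+q)/2,np.linalg.norm(p-q)
def dark(c,uv,r=4):
    "darkness-weighted centroid of a hole in a bright face"
    g=c['image'].astype(float).mean(2); x0,y0=np.round(uv).astype(int)
    yy,xx=np.mgrid[y0-r:y0+r+1,x0-r:x0+r+1]; p=g[y0-r:y0+r+1,x0-r:x0+r+1]
    m=(xx-uv[0])**2+(yy-uv[1])**2<(r+.3)**2
    w=np.clip(np.percentile(p[m],65)-15-p,0,None)*m
    return np.array([(w*xx).sum(),(w*yy).sum()])/w.sum()
def load(f): return dict(np.load(f'pics/{f}.npz'))
E
python3 - <<'E'
from h import *
t,s=load('top'),load('scene')
ht,hs=dark(t,(380.4,203.2),3),dark(s,(190.2,199.4),3)
print('hole',ht,hs,tri(t,ht,s,hs), plane(t,ht,.096))
for p in((583,243),(670,238),(678,328),(584,342)): print('corner',plane(t,((p[0]-380)/5+330,p[1]/5+145),.096))
for a in(((440,85),(775,68)),): 
    P=[plane(t,((p[0]-380)/5+330,p[1]/5+145),.104) for p in a]; d=P[1]-P[0]; print('beam yaw',np.degrees(np.arctan2(d[0],-d[1])))
for n,p,z in(('lipL',(88,462),.02),('lipR',(347,446),.02),('hL',(222,427),.032),('hR',(257,420),.032),('hL2',(208,330),.032),('hR2',(240,327),.032)):
    print(n,plane(t,(p[0]/5+168,p[1]/5+138),z))
f=lambda a,x,y,w,h,k:cv2.resize(a[y:y+h,x:x+w,::-1],None,fx=k,fy=k,interpolation=cv2.INTER_CUBIC)
m=np.hstack([f(t['image'],240,198,65,95,6),f(s['image'],255,165,65,95,6)])
cv2.imwrite('pics/c3.png',np.clip(255*(m/255.)**.6,0,255))
E
```

```text
hole [379.81627413 202.97299451] [189.82408815 198.84194529] (array([ 0.63403524, -0.21963319,  0.09464602]), np.float64(0.0009453564674930766)) [ 0.6335533 -0.2189311  0.096    ]
corner [ 0.65713143 -0.19611434  0.096     ]
corner [ 0.66046766 -0.23988695  0.096     ]
corner [ 0.61459697 -0.24307165  0.096     ]
corner [ 0.60664977 -0.19603293  0.096     ]
beam yaw 3.9424320908569586
lipL [0.56343164 0.28339166 0.02      ]
lipR [0.574508   0.14560947 0.02      ]
hL [0.58203145 0.21075308 0.032     ]
hR [0.58609623 0.19239009 0.032     ]
hL2 [0.63391406 0.2205374  0.032     ]
hR2 [0.63584135 0.20355556 0.032     ][ WARN:0@0.667] global loadsave.cpp:1063 imwrite_ Unsupported depth image for selected encoder is fallbacked to CV_8U.
```

View pics/c3.png

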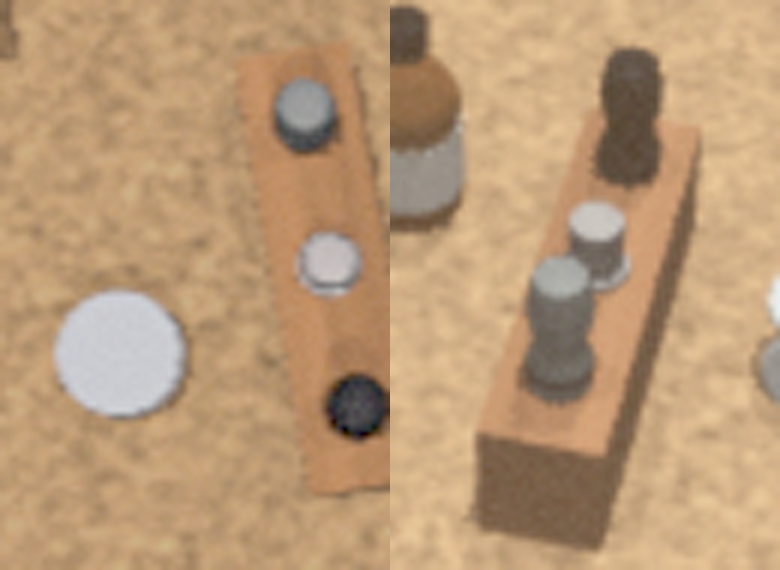

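Run:
```python
from h import *
t,s=load('top'),load('scene')
q=lambda p,k,o:((p[0]+.5)/k-.5+o[0],(p[1]+.5)/k-.5+o[1])
kt,ks=q((331,257),6,(240,198)),q((208,223),6,(255,165))
print('pin knob top',tri(t,kt,s,ks),plane(t,kt,.088))
# low-saturation blob in top view
im=t['image'][::1]; hsv=cv2.cvtColor(im,cv2.COLOR_RGB2HSV)
m=((hsv[...,1]<70)&(hsv[...,2]>90)).astype('uint8'); m[:, :285]=0;m[:,305:]=0;m[:230]=0;m[252:]=0
n,_,st,ce=cv2.connectedComponentsWithStats(m); print(st[1:],ce[1:])
g1,b1=q((305,100),6,(240,198)),q((357,404),6,(240,198))
g2,b2=q((561-390,275),6,(255,165)),q((633-390,62),6,(255,165))
G=tri(t,g1,s,g2);B=tri(t,b1,s,b2); print('grey',G,'black',B)
d=G[0]-B[0]; print('stand yaw',np.degrees(np.arctan2(d[1],d[0])),np.linalg.norm(d[:2]))
# handle
g=cv2.resize(im[195:230,200:225].astype('float32').mean(2),None,fx=4,fy=4,interpolation=cv2.INTER_CUBIC)
print(im[200:228:1,204:224].mean(2).astype(int))
```

```text
pin knob top (array([ 0.53609615, -0.00651469,  0.0860553 ]), np.float64(0.0007855337824075791)) [ 0.53606408 -0.00685275  0.088     ]
[[290 237  10  10  79]] [[294.35443038 241.12658228]]
grey (array([0.59746854, 0.00544476, 0.11848186]), np.float64(0.0004332257749699915)) black (array([ 0.47458647, -0.0181164 ,  0.1177453 ]), np.float64(0.0007671185532840766))
stand yaw 10.854045706560893 0.125120466708418
[[ 91  98  81  76  75  76  74  68  59  62  58  55  48  48  45  40  44  49
   39  37]
 [ 38  40  41  37  39  39  42  34  34  38  36  34  31  39  34  30  32  33
   32  34]
 [ 37  32  31  35  31  33  35  29  32  28  30  28  26  36  40  47  43  46
   48  49]
 [ 46  50  51  47  37   7  10  22  16  13   8  18  15  31  47  57  59  58
   54  51]
 [ 54  51  52  57  37  22   9  17   1   0   0   6   9  32  47  59  54  52
   55  55]
 [ 54  58  58  54  46  29  12   4  15   6   2   5   7  14  50  54  57  58
   56  55]
 [ 55  54  54  58  45  21  14  10  10   0  18  17   5  25  38  51  54  56
   59  57]
 [ 55  62  52  55  46  27  14  15  13  26  24  16  14  24  47  61  51  56
   53  53]
 [ 60  5
[... 992 characters left out ...]
 102 117
  116 118]
 [114 117 115 117 118 108  68  34  32  37  36  29  17  14  18  60 102 115
  117 116]
 [114 116 116 118 113 117  68  32  24  24  28  23  22  14  25  58 101 112
  116 115]
 [118 114 112 112 116 114  82  39   8   0  10   0   7   8  19  65 106 119
  117 119]
 [116 115 118 118 115 116 109  89  60  40  43  44  45  54  67 102 114 117
  117 113]
 [117 115 114 119 117 114 111 109 109 104 113 114 117 114 115 117 117 116
  118 113]
 [115 116 118 114 114 115 113 116 110 118 114 116 118 116 116 114 108 102
  103 106]
 [104  97 102 104 102 105 104 104 101 102 106 105 104 106 108 106 107 112
  110 112]
 [107 106 110 111 111 109 111 113 114 115 110 116 113 114 113 112 116 113
  117 117]]
```

Run:
```python
from h import *
t=load('top'); g=t['image'].astype(float).mean(2)
L=[];Rr=[]
for r in range(209,222):
    L.append(plane(t,(210.5-np.clip((115-g[r,207:211])/83,0,1).sum()+0,r),.032))
    Rr.append(plane(t,(216.5+np.clip((115-g[r,217:221])/95,0,1).sum(),r),.004))
for n,P in(('L',L),('R',Rr)):
    P=np.array(P); k=np.polyfit(P[:,0],P[:,1],1); print(n,np.degrees(np.arctan(k[0])),np.polyval(k,.60))
print('end top',plane(t,(213,221.3),.032),'foot',plane(t,(213.5,223.1),.004))
# grasp feasibility
from scipy.spatial.transform import Rotation as R
print(manip.solve_ik((.60,.2,.03),(R.from_euler('z',.17)*R.from_matrix(np.diag([-1,1,-1.]))*R.from_euler('y',-.49)).as_rotvec()))
M=(R.from_euler('z',0)*R.from_matrix(np.diag([-1,1,-1.]))*R.from_euler('y',-.49)).as_matrix(); print(M[:,2])
```

```text
L 8.629931590086281 0.2193280026165441
R 6.0391693138949885 0.19822398531316313
end top [0.58765576 0.20941495 0.032     ] foot [0.58633712 0.21256441 0.004     ]
None
[ 0.47062589  0.         -0.88233286]
```

```bash
cat >> h.py <<'E'
from scipy.spatial.transform import Rotation as R
def ori(yaw,tilt=0,flip=0):
    return (R.from_euler('z',yaw)*R.from_matrix(np.diag([-1,1,-1.]))*R.from_euler('y',-tilt)*R.from_euler('z',np.pi*flip)).as_rotvec()
E
python3 - <<'E'
from h import *
for n,p,y in(('bin',(.60,.209,.03),.13),('bin out',(.48,.19,.1),.13),('prn',(.51,-.228,.09),.07),('prnback',(.45,-.23,.12),.07),('prnhi',(.48,-.23,.16),.07),('pin',(.536,-.0066,.09),.19),('ins',(.634,-.219,.2),.07)):
  for f in(0,1):
    for d in(-10,0,10,20,25,30): 
        q=manip.solve_ik(p,ori(y,np.radians(d),f)); print(n,f,d,None if q is None else np.round(q,2))
E
```

```text
bin 0 -10 [ 0.3   0.79  1.58  0.04  0.94 -1.42]
bin 0 0 [ 0.32  0.74  1.7  -0.    0.71 -1.38]
bin 0 10 [ 0.33  0.7   1.81 -0.08  0.46 -1.3 ]
bin 0 20 [ 0.35  0.69  1.91 -0.36  0.22 -1.02]
bin 0 25 [ 0.36  0.69  1.96 -0.96  0.12 -0.41]
bin 0 30 [0.37 0.7  2.   4.18 0.14 0.75]
bin 1 -10 [0.3  0.79 1.58 0.04 0.94 1.72]
bin 1 0 [0.32 0.74 1.7  0.   0.71 1.76]
bin 1 10 [ 0.33  0.7   1.81 -0.08  0.46  1.84]
bin 1 20 [ 0.35  0.69  1.91 -0.36  0.22  2.13]
bin 1 25 None
bin 1 30 [ 0.37  0.7   2.    4.18  0.14 -2.4 ]
bin out 0 -10 [ 0.33  0.56  1.86  0.05  0.9  -1.4 ]
bin out 0 0 [ 0.35  0.5   1.96 -0.    0.68 -1.35]
bin out 0 10 [ 0.38  0.47  2.06 -0.1   0.45 -1.24]
bin out 0 20 [ 0.4   0.45  2.16 -0.45  0.22 -0.87]
bin out 0 25 [ 0.42  0.45  2.21 -1.1   0.14 -0.21]
bin out 0 30 [0.44 0.47 2.25 4.23 0.17 0.75]
bin out 1 -10 [0.33 0.56 1.86 0.05 0.9  1.74]
bin out 1 0 [0.35 0.5  1.96 0.   0.68 1.79]
bin out 1 10 [ 0.38  0.47  2.06 -0.1   0.45  1.9 ]
bin out 1 20 [ 0.4   0.45  2.16 -0.45  0.22  2.27]
bin out 1 25 None
bin out 1 30 [ 0.44  0.47  2.25  4.23  0.17 -2.39]
prn 0 -10 [-0.4   0.62  1.
[... 1802 characters left out ...]
.5   2.02  0.1   0.45  1.24]
pin 1 20 [-0.08  0.49  2.12  0.45  0.21  0.87]
pin 1 25 [-0.1   0.49  2.17  1.11  0.13  0.2 ]
pin 1 30 [-0.11  0.5   2.21  2.06  0.17 -0.76]
ins 0 -10 [-0.32  0.61  1.45 -0.07  1.24 -1.94]
ins 0 0 [-0.35  0.55  1.56  0.    1.04 -1.99]
ins 0 10 [-0.38  0.49  1.67  0.1   0.83 -2.09]
ins 0 20 [-0.42  0.45  1.77  0.28  0.62 -2.26]
ins 0 25 [-0.44  0.44  1.82  0.42  0.53 -2.4 ]
ins 0 30 None
ins 1 -10 [-0.32  0.61  1.45 -0.07  1.24  1.21]
ins 1 0 [-0.35  0.55  1.56  0.    1.04  1.15]
ins 1 10 [-0.38  0.49  1.67  0.1   0.83  1.05]
ins 1 20 [-0.42  0.45  1.77  0.28  0.62  0.88]
ins 1 25 [-0.44  0.44  1.82  0.42  0.53  0.74]
ins 1 30 [-0.45  0.43  1.87  0.62  0.45  0.54]
```

```bash
cat >> h.py <<'E'
def axes(yaw): return np.array([np.cos(yaw),np.sin(yaw),0]),np.array([-np.sin(yaw),np.cos(yaw),0])
TILT=np.radians(16)
def tz(yaw,tilt): return R.from_rotvec(ori(yaw,tilt)).as_matrix()[:,2]
YB=np.radians(7.5)
def st(*a): print(*a,'t',round(manip.get_time(),2),'p',np.round(manip.get_position(),4),'F',np.round(manip.get_contact_force(),1),'w',round(manip.get_width(),4))
E
python3 - <<'E'
from h import *
f,l=axes(YB); end=np.array([.587,.2073,0]); g=end+.009*f; g[2]=.0285
z=tz(YB,TILT); p=g-.003*z; o=ori(YB,TILT,1)
manip.command_gripper(.05,80)
manip.move_to(p-.17*z,o); st('pre')
manip.servo_line(p-.03*z,rate=.15)
shot('top','t2')
manip.servo_line(p,rate=.05); st('at')
c=manip.camera('top')['image'][170:240,165:245,::-1]
cv2.imwrite('pics/c4.png',cv2.resize(c,None,fx=7,fy=7,interpolation=cv2.INTER_CUBIC))
E
```

```text
pre t 2.37 p [0.5487 0.2028 0.195 ] F [-0.2  1.2  0.3] w 0.0499
at t 4.25 p [0.595  0.2083 0.0312] F [ 0.3  0.4 -0.6] w 0.0496
```

View pics/c4.png

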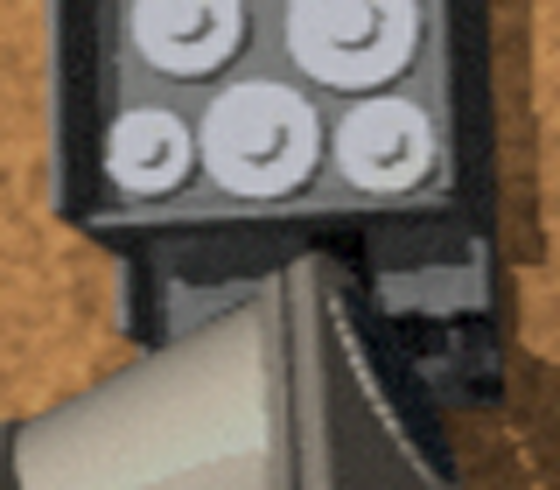

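Run:
```python
from h import *
f,l=axes(YB)
manip.command_gripper(0,80); st('closed')
p=manip.get_position()
manip.servo_line(p+[0,0,.028],rate=.08); st('lift')
p=manip.get_position()
manip.servo_line(p-.035*f,rate=.1); manip.hold(.1); st('out35')
manip.servo_line(p-.135*f,rate=.15); st('out135')
manip.servo_line(p-.14*f+[0,0,.12],rate=.2); st('up')
shot('top','t3'); c=shot('scene','s3')
a=cv2.imread('pics/t3.png'); b=cv2.imread('pics/s3.png')
cv2.imwrite('pics/c5.png',np.hstack([cv2.resize(a[130:330,150:350],(400,400)),cv2.resize(b[150:350,230:430],(400,400))]))
```

```text
closed t 4.68 p [0.5952 0.2084 0.0319] F [-3.3 -0.4  6.5] w 0.0184
lift t 5.19 p [0.5954 0.2085 0.0606] F [-0.  -0.2 -2.4] w 0.0182
out35 t 5.79 p [0.5617 0.2042 0.0608] F [-0.2 -0.9 -1.7] w 0.0183
out135 t 6.61 p [0.4627 0.1914 0.061 ] F [ 0.2 -1.  -2.7] w 0.0182
up t 7.36 p [0.4565 0.19   0.1801] F [ 0.1  0.3 -2.2] w 0.0184
```

View pics/c5.png

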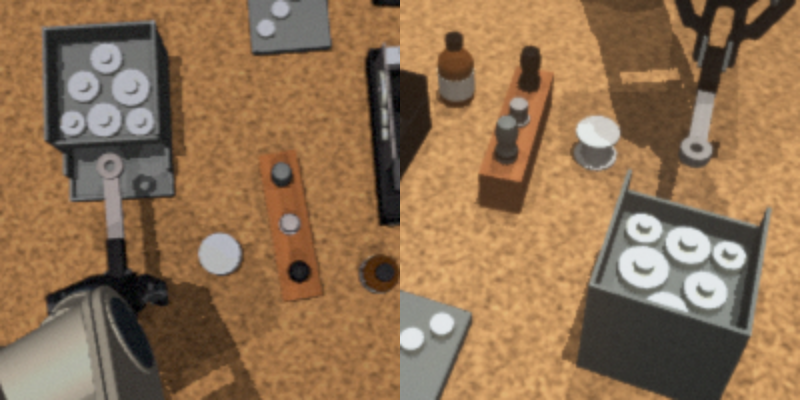

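```bash
cat >> h.py <<'E'
H=np.array([.6338,-.2193,.0955]); YP=np.radians(4.0)
def proj(c,P):
    T=np.linalg.inv(np.array(c['cam_to_world'])); v=T[:3,:3]@P+T[:3,3]; u=v[:2]/v[2]; u=u*(1+float(c['k1'])*(u@u))
    return u*[c['fx'],c['fy']]+[c['cx'],c['cy']]
E
python3 - <<'E'
from h import *
f,l=axes(YP); o=ori(YP,TILT,1)
p=manip.get_position()
manip.servo_line(p+[-.02,0,.05],rate=.25)
E_=H-.05*f; q=E_-.135*f
manip.move_to((q[0],q[1],.22),o); st()
manip.servo_line((q[0],q[1],.160),rate=.12); manip.hold(.3); st()
p=manip.get_position(); e=p+.135*f; e[2]=p[2]-.028+.014
t,s=shot('top','t4'),shot('scene','s4')
out=[]
for c in(t,s):
    u=proj(c,e); print(u); x,y=np.round(u).astype(int)
    out.append(cv2.resize(c['image'][y-30:y+30,x-30:x+30,::-1],(400,400),interpolation=cv2.INTER_CUBIC))
cv2.imwrite('pics/c6.png',np.clip(255*(np.hstack(out)/255.)**.7,0,255).astype('uint8'))
E
```

```text
t 9.38 p [ 0.4492 -0.2316  0.2194] F [-0.   0.1 -2.7] w 0.0185
t 10.32 p [ 0.4496 -0.2324  0.1607] F [ 0.2 -0.9 -1.9] w 0.0182
[386.16746651 219.78225903]
[197.07245128 169.15856585]
```

View pics/c6.png

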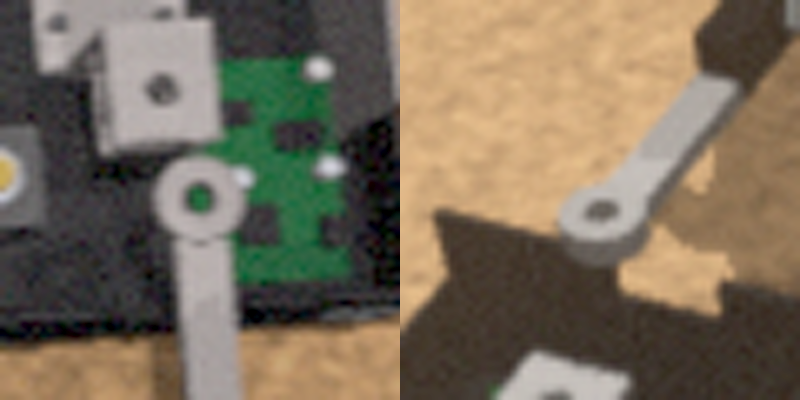

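Run:
```python
from h import *
t,s=load('t4'),load('s4'); k=400/60
f,l=axes(YP); p=manip.get_position()
e=p+.135*f; e[2]=p[2]-.014
a=np.round(proj(t,e))-30+(np.array([201,198])+.5)/k-.5; b=np.round(proj(s,e))-30+(np.array([202,211])+.5)/k-.5
A,B=dark(t,a,3),dark(s,b,3); print(a,A,b,B)
for q in((a,b),(A,B)): 
    X,g=tri(t,q[0],s,q[1]); print(X,g,'rel tcp fwd/left/z',(X-p)@f,(X-p)@l,X[2]-p[2])
# recheck clevis hole in t4
h=dark(t,(379.8,203),3); hs=dark(s,(189.8,198.8),3);print(h,hs,tri(t,h,s,hs))
# arm axis yaw from eye to arm centre near handle, top view
g=t['image'].astype(float).mean(2)
for r in range(226,252,5): print(r,g[r,372:402].astype(int))
```

```text
[385.725 219.275] [385.45681511 219.24111561] [196.875 170.225] [196.80748588 170.16430589]
[ 0.58582692 -0.22260217  0.14472945] 0.00045055115056978346 rel tcp fwd/left/z 0.13676545945565102 0.00018466505377270383 -0.015675484192505473
[ 0.58601157 -0.22218398  0.14513094] 0.0011292206640657748 rel tcp fwd/left/z 0.1369788351960615 0.0005889554255020663 -0.015273997497136205
[379.79527491 202.96717488] [189.8767596  198.86059395] (array([ 0.63403024, -0.21954579,  0.09462409]), np.float64(0.0008572810364941226))
226 [ 33  31  20   9  10  12  28  31  32  50 104 141 135 110 105 132 147 135
  93  40  23  29  27  21  32  28  35  46  46  40]
231 [ 22  28  31  32  21  14   0  19  22  23  82 137 155 153 151 154 155 151
 115  61  33  35  42  41  38  38  47  39  47  46]
236 [ 21  23  28  26  24  23  24  29  12  12  43 123 148 136 132 135 136 145
 118  62  14   0   1  11   2   6   6  12  12   8]
241 [ 86  76  59  52  74  81  65  46  45  45  47  73 123 135 132 131 135 134
 134 122 104 101 100  95  85  82  95 113 116 115]
246 [106 101  91  97  90  83  73  44  43  53  50  58 108 135 132 133 135 134
 137 127 106  94  94 101 110 121 122 116 115 116]
251 [ 98  81  69  78  96  99 100  85  67  59  48  50  95 124 136 132 133 133
 132 133 122 107 111 120 112 106 104 114 124 119]
```

Run:
```python
from h import *
f,l=axes(YP); p=manip.get_position(); T=p+[.0481,.0028,0]
manip.servo_line((p[0],p[1],.1011),rate=.1); st('low')
manip.servo_line((T[0],T[1],.1011),rate=.06); st('in')
F0=manip.get_contact_force()[2]; z=.1011
for i in range(8):
    z-=.0008; manip.servo_line((T[0],T[1],z),rate=.03); dF=manip.get_contact_force()[2]-F0
    if dF>3: break
st('down',dF); manip.hold(.3)
manip.command_gripper(.05); st('open')
p=manip.get_position(); manip.servo_line(p-.09*tz(YP,TILT),rate=.15); st('away')
t,s=shot('top','t5'),shot('scene','s5')
print('hole',tri(t,dark(t,(379.8,203),3),s,dark(s,(189.8,198.8),3)))
a=cv2.imread('pics/t5.png')[185:275,340:420];b=cv2.imread('pics/s5.png')[150:230,150:230]
m=np.hstack([cv2.resize(a,(400,450),interpolation=2),cv2.resize(b,(400,450),interpolation=2)])
cv2.imwrite('pics/c7.png',np.clip(255*(m/255.)**.6,0,255).astype('uint8'))
```

```text
low t 11.17 p [ 0.4496 -0.2325  0.1012] F [ 0.5  0.7 -1.5] w 0.0182
in t 12.12 p [ 0.4971 -0.2293  0.1009] F [-0.4  0.3 -1.7] w 0.0186
down 8.414284289022305 t 13.37 p [ 0.4976 -0.2296  0.0976] F [-4.1  0.6  6.7] w 0.0186
open t 14.07 p [ 0.4975 -0.2295  0.097 ] F [ 0.8  0.4 -0.1] w 0.0501
away t 14.82 p [ 0.4726 -0.2311  0.1832] F [ 0.1  0.7 -0.1] w 0.0501
hole (array([ 0.63378515, -0.21990705,  0.09396966]), np.float64(0.0012933992533533509))
```

View pics/c7.png

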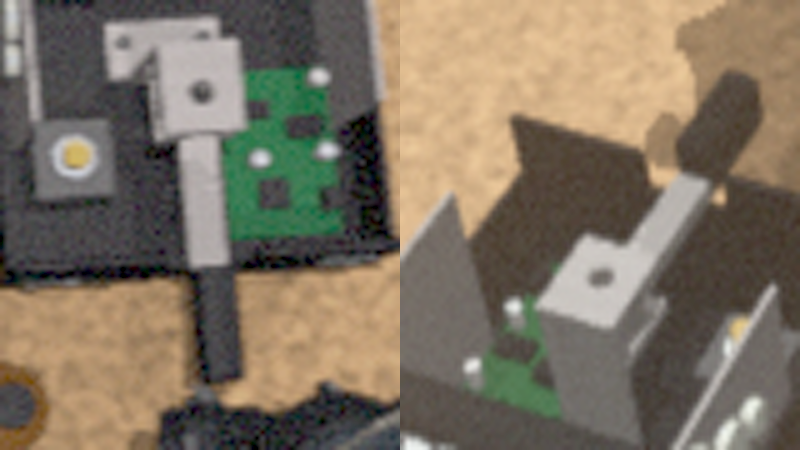

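Run:
```python
from h import *
Y=np.radians(10.85); o=ori(Y,0,1); P=np.array([.5361,-.0065])
p=manip.get_position(); manip.servo_line(p+[0,0,.05],rate=.2)
manip.move_to((*P,.19),o); st('pre')
manip.servo_line((*P,.12),rate=.15); manip.servo_line((*P,.0885),rate=.06); st('at')
manip.command_gripper(0,60); st('closed')
p=manip.get_position(); manip.servo_line(p+[0,0,.14],rate=.15); st('up')
q=p[:2]+np.array([.6339,-.2196])-P
manip.servo_line((*q,.228),rate=.2); st('over')
manip.servo_line((*q,.1885),rate=.1); manip.hold(.4); st('hover')
p=manip.get_position()
s=shot('scene','s6'); shot('top','t6')
fl=p-[0,0,.0285]; tip=fl-[0,0,.055]
print('pred flange',proj(s,fl),'tip',proj(s,tip),'hole',proj(s,H))
b=s['image'][140:215,150:230,::-1]
cv2.imwrite('pics/c8.png',np.clip(255*(cv2.resize(b,(800,600)[:2] if 0 else (640,600),interpolation=2)/255.)**.6,0,255).astype('uint8'))
```

```text
pre t 16.26 p [ 0.5355 -0.007   0.1893] F [ 0.7 -1.1  0.2] w 0.0501
at t 17.55 p [ 0.5361 -0.0065  0.0883] F [-0.9 -0.  -0.4] w 0.0499
closed t 17.93 p [ 0.5364 -0.0065  0.089 ] F [-1.   1.   5.3] w 0.0196
up t 19.01 p [ 0.5357 -0.0064  0.2281] F [-0.5 -0.5 -0.4] w 0.0198
over t 20.33 p [ 0.6338 -0.2187  0.2278] F [-0.3  0.8 -1.1] w 0.0199
hover t 21.27 p [ 0.6344 -0.2197  0.1889] F [-0.6 -0.3 -0.2] w 0.02
pred flange [184.89023494 177.75724534] tip [189.1463526  195.63919294] hole [190.14005031 198.58674632]
```

View pics/c8.png

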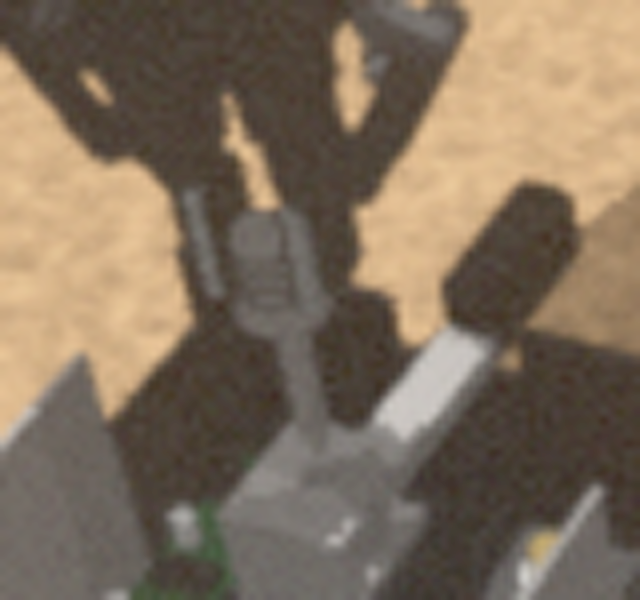

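Run:
```python
from h import *
x,y=.6341,-.2197; z=.182
while z>.1235:
    z-=.002 if z>.130 else .001
    manip.servo_line((x,y,z),rate=.04); F=manip.get_contact_force()
    if np.linalg.norm(F)>3: st('z%.4f'%z)
    if np.linalg.norm(F)>14: break
st('end')
```

```text
z0.1320 t 27.74 p [ 0.6341 -0.2197  0.1318] F [ 1.5 -2.5 -2. ] w 0.0199
z0.1300 t 27.99 p [ 0.6341 -0.2197  0.1298] F [ 1.9 -2.1 -2. ] w 0.0201
z0.1240 t 29.49 p [ 0.6343 -0.2198  0.1251] F [-2.  -1.2  8.5] w 0.0199
z0.1230 t 29.74 p [ 0.6342 -0.2197  0.125 ] F [-4.2  0.5 15.3] w 0.0199
end t 29.74 p [ 0.6342 -0.2197  0.125 ] F [-4.2  0.5 15.3] w 0.0199
```

Run:
```python
from h import *
manip.command_gripper(.05); st('open')
p=manip.get_position(); manip.servo_line((p[0],p[1],.26),rate=.15)
manip.servo_line((.5,-.1,.32),rate=.25); manip.hold(.5); st('away')
t,s=shot('top','t7'),shot('scene','s7')
a=t['image'][180:290,270:420,::-1];b=s['image'][150:230,150:230,::-1]
m=np.hstack([cv2.resize(a,(400,293),interpolation=2),cv2.resize(b,(293,293),interpolation=2)])
cv2.imwrite('pics/c9.png',np.clip(255*(m/255.)**.6,0,255).astype('uint8'))
```

```text
open t 30.14 p [ 0.6337 -0.2195  0.1224] F [-0.2 -0.8 -0.1] w 0.0498
away t 32.62 p [ 0.5001 -0.1001  0.3198] F [ 0.2  0.  -0.2] w 0.0502
```

View pics/c9.png

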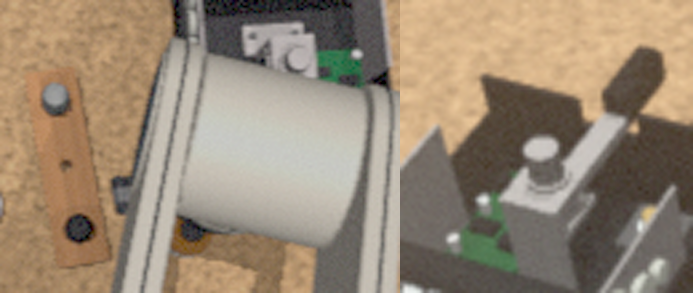

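The final picture shows the pin upright with its flange on the upper ear, the lever in the slot with its handle out in front, and the screwdrivers and bottle still standing where they were.

```bash
python3 -c "
from rig import manip
print(manip.sign_off())"
```

```text
the job is handed in; nothing more can be done
None
```

The lever is back in the slot with its eye between the ears, the pin is pushed home with its flange on the upper ear, and I handed the job in at about 33 s; the call returned no verdict.

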